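# Pack two sample bottles in the courier's cool carrier

## Robot

A 6-joint arm with a two-finger parallel gripper is mounted at the origin on the work surface. World frame = base frame: x ahead of the robot, y to its left, z up, the work surface at z = 0. Lengths are in m, angles in rad, forces in N, time in s.
With the tool pointing down it reaches from about 0.35 to 0.725 m from the base axis. Payload 4.3 kg.
Tool frame: the origin (TCP) lies at the very end of the fingers, on their centre line; the grasp point (between the pads) lies 19 mm behind it (grip_point_offset is the distance from the TCP to the grasp point, in m); x points along the fingers, y is the direction in which the jaws open and shut, and the axes are right-handed (so a half turn about x gives the same grasp; the last joint's range is limited). The gripper opens to 85 mm and grips with 20 to 120 N. Pads are 22 mm wide; open, the fingers measure 114 mm over their backs; the gripper's body (76 mm by 85 mm) begins 54 mm behind the grasp point. The pads swing forward as they close: fully open they stand 13 mm farther back than shut.
Start: joints at [1.017, 0.377, 0.081, 1.274, 0, 1.46], TCP at [0.247, 0.519, 0.231] pointing down, gripper open.
Joint ranges: [-2.72, 2.72], [-0.84, 1.66], [-1.02, 1.22], [-1.77, 2.12], [-1.37, 1.28], [-3.14, 3.14]. Speed limits (rad/s): [2.57, 2.57, 3.14, 3.14, 3.14, 3.14].

## Interface

Orientations are given as a unit quaternion [x, y, z, w].
In Python, from plant import state, grab_frame, get_calibration, hand_in, grip_point_offset gives the robot as it stands.
- The arm moves only by the tool carry_out, never from a script. Its argument "motion" is a list of rows, each an object of numbers: "x", "y", "z": the shift along the tool's x, y, z in cm; "yaw": the turn about the tool's x in degrees. A call has 1 to 12 rows; each row shifts and turns the pose as measured when the row begins, along the tool's axes as they then stand; what a row does not reach is not made up. A row lasts 1/12 s, in which the tool goes at most 41.7 mm and 7.16 degrees, less where a joint would pass 70% of its speed; a pose out of reach is approached as far as the arm can. A call with a gripper value outside its range is refused whole. "jaw" is the closure, from 0 (fully open) to 1 (shut), set as the call begins (left out, the last holds). The fingers move at their own pace and stop on an object; the grip force is fixed at half the most. Time passes only in rows, so rows that do not move let the fingers close. It gives the time, the measured TCP pose, the force and the opening at its end, in the units of the state.
- state(): the state, without advancing time (a new reading comes with each control period).
- grab_frame(name): name is "scene" or "top" or "wrist"; returns the picture (384x512x3 uint8, red, green, blue); there is no depth.
- get_calibration(name): a dict with "fx", "fy", "cx", "cy" (pixels), "R" (3x3) and "t" (3): a world point X has camera coordinates R X + t. Camera axes: x right, y down, z forward; pixel columns grow to the right and rows downward; lengths in m; the calibration is good to about 2 mm. The wrist camera is an equidistant fisheye: a pixel r from the principal point sees the ray r / f radians off the axis. A picture is of the moment at which its call begins: read the wrist's pose just before it. get_calibration takes no time and is no camera call; for the wrist camera it gives the pose at the moment of the call.
- hand_in(): hands the job in, once; it reports no verdict.
The state is a dict: "time_s": time; "qpos": joint angles; "joint_velocities": joint speeds; "joint_efforts": joint torques, N m; "ee_pos": TCP position; "orientation": TCP orientation; "force": force on the tool from outside, world axes, zero at the start; "torque": the same for the moment, N m; "opening": finger opening in m.
Only numpy, scipy, OpenCV 4.12 (cv2) and the standard library are available. Lean on these libraries where they do the work, as an engineer would, in place of code of your own. Each camera call takes 0.05 s, during which the arm holds its last target. There are 200 camera calls.

## Task

The courier is on the way: pack the two glass sample bottles in the cool carrier, one standing upright in each compartment. You cannot tell beforehand how high the cold bricks are stacked in either compartment, so keep the bottle upright, lower it gently until you feel it come to rest on the bricks, and only then let go: no dropping, no ramming. When both are in, put the lid on so that it sits fully down on the rim all round, and leave the other things on the desk where they are.

Things in the scene. Friction and masses are not known exactly. Their poses are not given: they have to be found in the camera images.
- carrier: Open light-grey carrier box, fixed, 186 (x) by 156 (y) by 140 mm high, walls 10, floor 12. Origin: centre of underside; z up. A 6 mm partition at x = 0 (top 10 mm below the rim) makes two compartments, each 80 (x) by 136 (y) inside, each with a snug, level, hard stack of cold bricks. Brick tops lie 20 to 65 mm above the underside: unknown, and different in each compartment.
- well_1 (a point): Centre of the mouth of the compartment on the carrier's -x side, at rim height (140 mm above the underside); axes as the carrier's.
- well_2 (a point): Centre of the mouth of the compartment on the carrier's +x side, at rim height; axes as the carrier's.
- bottle_1: Closed amber glass bottle, upright, 125 mm tall: body 54 mm across up to 78 mm, shoulder, 32 mm neck, white screw cap 38 mm across from 101 to 125 mm (grip there). About 0.25 kg. Origin: centre of base; z up. Either bottle may go in either compartment. The two stand 90 to 120 mm apart on a steel tray (base 3 mm above desk, tray rim 16 mm), left or right of the carrier.
- bottle_2: The other sample bottle, just like bottle_1.
- lid: Light-grey hood lid, right way up on the desk left or right of the carrier, 202 (x) by 172 (y) by 86 mm high without handle, about 0.3 kg. Origin: centre of its lower edge; z up. The lowest 18 mm is a skirt, 194 by 164 mm inside, that goes round the carrier's rim with 4 mm play; fully on, the origin is 122 mm above the carrier's underside, x along carrier x (either way). 60 mm room above rim.
- lid_handle (a point): Middle of the lid's handle bar, 120 mm above the lid's lower edge. Bar along the lid's x, 116 mm long, 18 mm wide (y), 16 mm high, 26 mm clear under it, a post at each end. Grip it across its width. Axes as the lid's. Packed bottles' tops stand 5 to 50 mm above the carrier's rim: carry the lid's lower edge over them.
- terminal: Bystander: dark card-payment terminal, 175 by 80 by 45 mm, lying on the desk beyond the carrier. Origin: centre of the underside.
- coffee_cup: Bystander: paper coffee cup with white lid, 83 mm across, 112 mm high. Origin: centre of the underside.
- sanitizer: Bystander: hand sanitiser pump bottle, 62 mm across, 185 mm high. Origin: centre of the underside.

How it is judged:
By the outcome, as a careful person would: the job done as asked, in the order asked, and still so for the second after the job is handed in, with the robot touching nothing.
It also fails if it takes over 72 s, if anything falls off the work surface, if the arm or the gripper's body presses on something with over 40 N, if the wrist force passes 120 N, or if a joint passes its speed limit or range.

## Working session

There is one attempt and no reset: what is moved stays moved. The work goes in short steps, Python scripts to look and compute and a tool call to move; the robot and the scene stay as the last step left them, time stands still between calls to the robot, and variables do not carry over. Pictures are saved under pics/ and viewed, about 8 in all and at most 12, crops included, and the job is handed in when it is done.

Besides the shell and the picture viewer there is one more tool, called after ">>>" as name([rows], argument=value, ...), one row to a line, values as JSON. carry_out: Moves the arm, as the interface text tells. Its arguments: {"type":"object","properties":{"motion":{"type":"array"},"jaw":{"type":"number"}},"required":["motion"]}

```bash
mkdir -p pics; ls; python3 - <<'E'
from plant import *
import cv2,numpy as np
s=state();print(s['time_s'],s['ee_pos'],s['orientation'],s['force'],s['opening'])
for n in("scene","top"):
    c=get_calibration(n);print(n,c)
    cv2.imwrite(f'pics/{n}0.png',grab_frame(n)[:,:,::-1])
E
```

```text
pics
0.0 [0.24651936 0.51875455 0.23037035] [ 0.15494443  0.69002042 -0.15629966  0.68951756] [ 0.37937981 -0.64710741  0.03352317] 0.08527462045809221
scene {'fx': 454.9134309434869, 'fy': 454.9134309434869, 'cx': 259.2728827506382, 'cy': 184.6926830047872, 'R': array([[-0.59957538,  0.80031759,  0.00105596],
       [ 0.67825373,  0.50882808, -0.53015645],
       [-0.42483084, -0.31715255, -0.84789918]]), 't': array([ 0.35899626, -0.35359891,  1.43225625])}
top {'fx': 458.9518056086069, 'fy': 458.9518056086069, 'cx': 253.72010481365382, 'cy': 181.78746834198282, 'R': array([[-0.00913731, -0.99965783, -0.02451   ],
       [-0.9977707 ,  0.010735  , -0.06586648],
       [ 0.06610706,  0.02385351, -0.99752738]]), 't': array([0.02735371, 0.62719257, 1.31219582])}
```

View pics/top0.png

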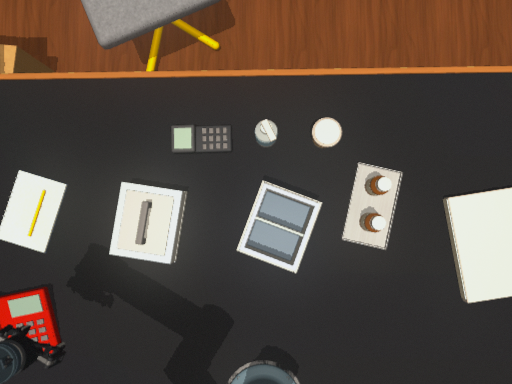

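View pics/scene0.png

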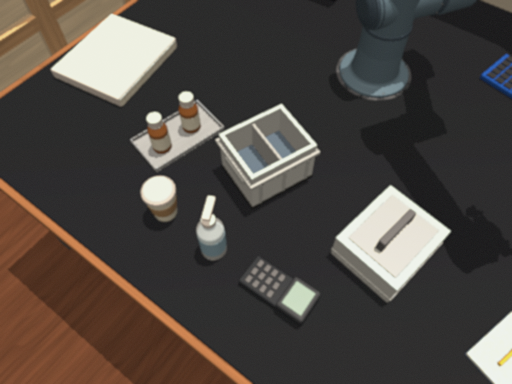

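The top view shows the carrier at about (280,226), bottle caps at (381,185) and (375,222), and the lid at (147,223) with its dark handle at (144,222). The scene view agrees: the bottles are on the tray to the carrier's right (-y) and the lid is on its left (+y). The terminal, pump and cup are beyond the carrier.

```bash
cat > h.py <<'E'
from plant import *
import cv2,numpy as np
from scipy.spatial.transform import Rotation as Ro
def cast(c,uv,z):
    uv=np.atleast_2d(np.array(uv,float));d=np.c_[(uv[:,0]-c['cx'])/c['fx'],(uv[:,1]-c['cy'])/c['fy'],np.ones(len(uv))]@c['R']
    C=-c['R'].T@c['t'];return C+d*((z-C[2])/d[:,2])[:,None]
def castw(c,uv,z):
    uv=np.atleast_2d(np.array(uv,float));a=(uv-[c['cx'],c['cy']])/[c['fx'],c['fy']];th=np.linalg.norm(a,axis=1)
    d=np.c_[a*(np.sin(th)/np.maximum(th,1e-9))[:,None],np.cos(th)]@c['R'];C=-c['R'].T@c['t'];return C+d*((z-C[2])/d[:,2])[:,None]
def blob(m,seed=None):
    "largest contour of mask, or the one nearest seed"
    cs=[k for k in cv2.findContours(m.astype(np.uint8),cv2.RETR_EXTERNAL,cv2.CHAIN_APPROX_NONE)[0] if cv2.contourArea(k)>20]
    if seed is None:return max(cs,key=cv2.contourArea)[:,0]
    return max(cs,key=lambda k:cv2.pointPolygonTest(k,seed,True))[:,0]
def go(x,y,z,dirdeg=None):
    "tool-axis cm to reach world TCP; yaw deg so tool y lies along dirdeg (mod 180)"
    s=state();R=Ro.from_quat(s['orientation']).as_matrix();d=R.T@(np.array([x,y,z])-s['ee_pos'])*100
    a=np.degrees(np.arctan2(R[1,1],R[0,1]));o=f"t={s['time_s']:.2f} tcp={np.round(s['ee_pos'],4)} toolydir={a:.1f} axis={np.round(R[:,0],3)} q6={s['qpos'][5]:.2f} shift cm={np.round(d,2)}"
    if dirdeg is not None:
        e=(dirdeg-a+90)%180-90;o+=f" yaw={-e:.1f}"   # tool x down: + yaw turns clockwise seen from above
    print(o)
E
python3 - <<'E'
from h import *
im=cv2.imread('pics/top0.png').astype(int);c=get_calibration('top')
mn=im.min(2)
def rect(m,seed,z):
    b=blob(m,seed);P=cast(c,b,z)[:,:2];r=cv2.minAreaRect((P*1000).astype(np.float32));print(seed,z,np.round(r[0],1),np.round(r[1],1),round(r[2],1))
print([mn[y,x] for x,y in((262,187),(115,222),(147,250),(182,225),(258,229),(381,183),(144,222),(270,245))])
for t in(170,215): rect(mn>t,(280,226),.14)
for t in(170,): 
  for z in(.086,):rect(mn>t,(147,240),z)
sub=np.zeros(mn.shape,bool);sub[190:255,130:160]=1
rect((mn<120)&sub,(144,222),.128)
for s in((382,184),(376,222)): rect(mn>170,s,.128)
E
```

```text
[np.int64(218), np.int64(225), np.int64(219), np.int64(63), np.int64(151), np.int64(233), np.int64(125), np.int64(152)]
(280, 226) 0.14 [503.1 -46.6] [166.9 195.8] 68.8
(280, 226) 0.14 [501.5 -46.7] [163.6 190.7] 68.9
(147, 240) 0.086 [515.2 320.2] [171.9 201.9] 80.7
(144, 222) 0.128 [515.3 306.8] [ 12.7 113.1] 81.8
(382, 184) 0.128 [ 556.1 -290.6] [112.  208.2] 76.4
(376, 222) 0.128 [ 556.1 -290.6] [112.  208.2] 76.4
```

```bash
python3 - <<'E'
import cv2
im=cv2.imread('pics/top0.png')[160:280,100:410];cv2.imwrite('pics/c.png',cv2.resize(im,None,fx=2.5,fy=2.5,interpolation=cv2.INTER_NEAREST))
E
```

```text
(no output)
```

View pics/c.png

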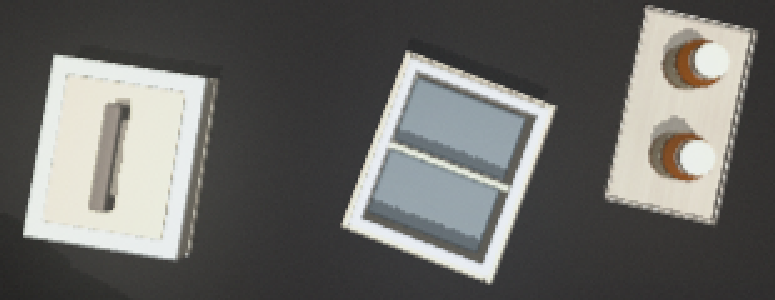

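The crop shows the lid with its raised bar, the carrier with bricks in both compartments, and the two white caps on a cream tray. I'll refine the caps and the handle with better masks.

```bash
python3 - <<'E'
from h import *
im=cv2.imread('pics/top0.png').astype(int);c=get_calibration('top');mn=im.min(2)
print(mn[196:202,350:356].max(), im[240,360],im[183,383],im[222,144],im[222,155])
for s in((383,184),(377,222)):
    for t in(205,222):
        b=blob(mn>t,s);(x,y),r=cv2.minEnclosingCircle(b);P=cast(c,b,.128);print(t,np.round(cast(c,[(x,y)],.128)[0],4),'extent mm',np.round(np.ptp(P,axis=0)*1000))
sub=np.zeros(mn.shape,bool);sub[192:252,130:158]=1
for t in(150,175):
    b=blob((mn<t)&sub,(144,222));r=cv2.minAreaRect((cast(c,b,.128)[:,:2]*1000).astype(np.float32));print('handle',t,r)
x=[p for p in zip(*np.nonzero((mn>190)[195:260,245:315]))]
go(.6,-.3,.30,69)
E
```

```text
205 [201 216 221] [233 239 235] [125 134 142] [219 233 234]
205 [ 0.612  -0.3294  0.128 ] extent mm [35. 37.  0.]
222 [ 0.6121 -0.3281  0.128 ] extent mm [35. 34.  0.]
205 [ 0.4895 -0.3066  0.128 ] extent mm [73. 37.  0.]
222 [ 0.5085 -0.3105  0.128 ] extent mm [32. 32.  0.]
handle 150 ((515.6808471679688, 313.84747314453125), (26.18468475341797, 116.91581726074219), 80.8495864868164)
handle 175 ((517.8271484375, 314.3977966308594), (27.961288452148438, 123.41731262207031), 80.85469818115234)
t=0.10 tcp=[0.2466 0.5188 0.2304] toolydir=64.6 axis=[-0.001 -0.002 -1.   ] q6=1.46 shift cm=[ -6.86 -58.78  67.07] yaw=-4.4
```

>>> carry_out([
  {"x":-3,"y":-1,"z":2},
  {"x":-3,"y":-1,"z":2},
  {"y":-2.7,"z":3.1},
  {"y":-2.7,"z":3.1},
  {"y":-2.7,"z":3.1},
  {"y":-2.7,"z":3.1},
  {"y":-2.7,"z":3.1},
  {"y":-2.7,"z":3.1},
  {"y":-2.7,"z":3.1},
  {"y":-2.7,"z":3.1},
  {"y":-2.7,"z":3.1},
  {"y":-2.7,"z":3.1},
])

```text
$.motion[0]: bad value
```

>>> carry_out([
  {"y":-2.7,"z":3.1},
  {"y":-2.7,"z":3.1},
  {"y":-2.7,"z":3.1},
  {"y":-2.7,"z":3.1},
  {"y":-2.7,"z":3.1},
  {"y":-2.7,"z":3.1,"yaw":-4},
  {"y":-2.7,"z":3.1},
  {"y":-2.7,"z":3.1},
  {"y":-2.7,"z":3.1},
])

```text
$.motion[0]: bad value
```

```bash
python3 - <<'E'
from h import *
go(.5085,-.3105,.26,69);print(state()['force'])
E
```

```text
t=0.10 tcp=[0.2466 0.5188 0.2304] toolydir=64.6 axis=[-0.001 -0.002 -1.   ] q6=1.46 shift cm=[ -2.85 -63.65  59.26] yaw=-4.4
[ 0.20645086 -0.4939967   0.25280337]
```

>>> carry_out([
  {"x":-3,"y":-1,"z":2,"yaw":0},
  {"x":-3,"y":-1,"z":2,"yaw":0},
  {"x":0,"y":-2.7,"z":3.1,"yaw":0},
  {"x":0,"y":-2.7,"z":3.1,"yaw":0},
  {"x":0,"y":-2.7,"z":3.1,"yaw":0},
  {"x":0,"y":-2.7,"z":3.1,"yaw":0},
  {"x":0,"y":-2.7,"z":3.1,"yaw":0},
  {"x":0,"y":-2.7,"z":3.1,"yaw":0},
  {"x":0,"y":-2.7,"z":3.1,"yaw":0},
  {"x":0,"y":-2.7,"z":3.1,"yaw":0},
  {"x":0,"y":-2.7,"z":3.1,"yaw":0},
  {"x":0,"y":-2.7,"z":3.1,"yaw":0},
])

```text
time_s: 1.1
ee_pos: [0.4393, 0.103, 0.2884]
orientation: [0.147, 0.693, -0.152, 0.689]
force: [0.4, 0.2, -0.4]
opening: 0.0858
```

>>> carry_out([
  {"x":0,"y":-3.4,"z":2.4,"yaw":0},
  {"x":0,"y":-3.4,"z":2.4,"yaw":0},
  {"x":0,"y":-3.4,"z":2.4,"yaw":0},
  {"x":0,"y":-3.4,"z":2.4,"yaw":0},
  {"x":0,"y":-3.4,"z":2.4,"yaw":0},
  {"x":0,"y":-3.4,"z":2.4,"yaw":0},
  {"x":0,"y":-3.4,"z":2.4,"yaw":0},
  {"x":0,"y":-3.4,"z":2.4,"yaw":0},
  {"x":0,"y":-3.4,"z":2.4,"yaw":0},
  {"x":0,"y":0,"z":0,"yaw":-4},
])

```text
time_s: 1.93
ee_pos: [0.505, -0.2729, 0.2842]
orientation: [0.126, 0.699, -0.13, 0.691]
force: [-0.5, 0.1, -0.5]
opening: 0.0853
```

```bash
python3 - <<'E'
from h import *
c=get_calibration('wrist');im=grab_frame('wrist')[:,:,::-1];cv2.imwrite('pics/w1.png',im);np.save('w1.npy',c,allow_pickle=True)
go(.5085,-.3105,.26,69);print(c)
E
```

```text
t=1.98 tcp=[ 0.5045 -0.2701  0.2844] toolydir=69.4 axis=[-0.013 -0.002 -1.   ] q6=-0.24 shift cm=[ 2.44 -3.63  1.82] yaw=0.4
{'fx': 297.3186396354542, 'fy': 297.3186396354542, 'cx': 252.9150261699962, 'cy': 195.0949052998271, 'R': array([[ 0.35508699,  0.93478772, -0.00922801],
       [ 0.89642476, -0.33768086,  0.28704406],
       [ 0.26520914, -0.11019783, -0.95787293]]), 't': array([ 0.07976662, -0.59695615,  0.2666162 ])}
```

View pics/w1.png

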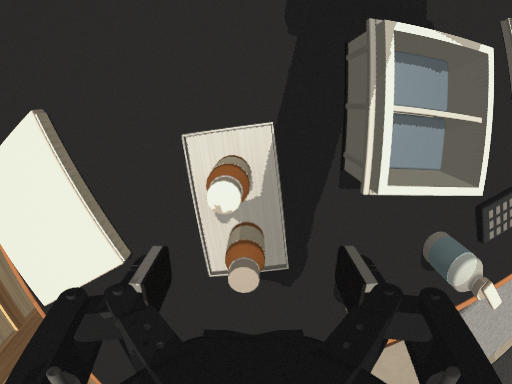

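The wrist view shows the near cap at (225,196), the far cap at (243,277), and the whole carrier rim at upper right, with corners near (390,28), (493,47), (483,195) and (365,193).

```bash
python3 - <<'E'
from h import *
im=cv2.imread('pics/w1.png').astype(int);c=np.load('w1.npy',allow_pickle=True).item();mn=im.min(2)
m=mn>205
b=blob(m,(225,197));print('cap1',castw(c,[cv2.minEnclosingCircle(b)[0]],.128),cv2.minEnclosingCircle(b))
print('cap2',castw(c,[(244,277)],.128), mn[277,244])
print('rim pts',castw(c,[(370,19),(493,47),(483,195),(365,193),(480,121),(393,107)],.14).round(3))
cv2.imwrite('pics/w1c.png',np.hstack([cv2.resize(im[10:205,340:505].astype(np.uint8),None,fx=3,fy=3),cv2.resize(im[150:345,205:265].astype(np.uint8),None,fx=3,fy=3)]))
E
```

```text
cap1 [[ 0.51055959 -0.31196503  0.128     ]] ((222.94155883789062, 197.7467498779297), 16.83049964904785)
cap2 [[ 0.60958983 -0.32687545  0.128     ]] 156
rim pts [[ 0.385 -0.105  0.14 ]
 [ 0.443  0.057  0.14 ]
 [ 0.618 -0.008  0.14 ]
 [ 0.555 -0.168  0.14 ]
 [ 0.525  0.003  0.14 ]
 [ 0.478 -0.113  0.14 ]]
```

View pics/w1c.png

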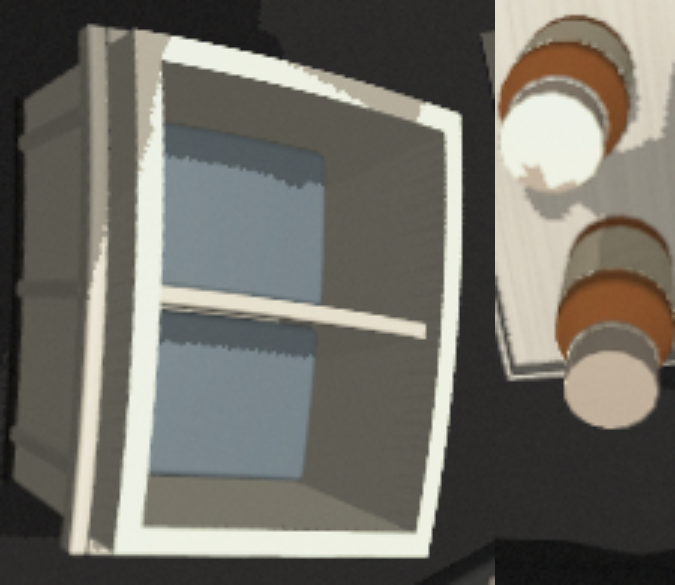

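```bash
python3 - <<'E'
from h import *
c=np.load('w1.npy',allow_pickle=True).item()
P=castw(c,[(395,22.3),(493.3,48.3),(483.3,195.3),(378.3,194.3)],.14)[:,:2];print(P.round(4),P.mean(0).round(4))
for i in range(4):
    d=P[(i+1)%4]-P[i];print(np.linalg.norm(d).round(4),np.degrees(np.arctan2(d[1],d[0])).round(1))
E
```

```text
[[ 0.3939 -0.0774]
 [ 0.4451  0.0571]
 [ 0.6186 -0.0074]
 [ 0.5621 -0.1542]] [ 0.5049 -0.0455]
0.1439 69.2
0.1851 -20.4
0.1573 -111.1
0.1849 155.5
```

>>> carry_out([
  {"x":0,"y":-3.7,"z":2.0,"yaw":0},
  {"x":4,"y":0,"z":0,"yaw":0},
  {"x":4,"y":0,"z":0,"yaw":0},
  {"x":2,"y":0,"z":0,"yaw":0},
  {"x":0,"y":0,"z":0,"yaw":0},
])

```text
time_s: 2.4
ee_pos: [0.5135, -0.3112, 0.1854]
orientation: [0.126, 0.696, -0.131, 0.695]
force: [-0.3, 0.4, -0.3]
opening: 0.0852
```

```bash
python3 - <<'E'
from h import *
go(.510,-.3115,.096,69)
E
```

```text
t=2.40 tcp=[ 0.5135 -0.3112  0.1854] toolydir=69.1 axis=[-0.003 -0.007 -1.   ] q6=-0.28 shift cm=[ 8.94 -0.09 -0.31] yaw=0.1
```

>>> carry_out([
  {"x":3,"y":-0.1,"z":-0.3,"yaw":0},
  {"x":3,"y":0,"z":0,"yaw":0},
  {"x":2.5,"y":0,"z":0,"yaw":0},
  {"x":0.4,"y":0,"z":0,"yaw":0},
  {"x":0,"y":0,"z":0,"yaw":0},
])

```text
time_s: 2.82
ee_pos: [0.5108, -0.3075, 0.0982]
orientation: [0.126, 0.696, -0.13, 0.695]
force: [0.2, -0.5, 0.1]
opening: 0.0856
```

>>> carry_out([
  {"x":0,"y":0,"z":0,"yaw":0},
  {"x":0,"y":0,"z":0,"yaw":0},
  {"x":0,"y":0,"z":0,"yaw":0},
  {"x":0,"y":0,"z":0,"yaw":0},
  {"x":0,"y":0,"z":0,"yaw":0},
  {"x":0,"y":0,"z":0,"yaw":0},
  {"x":0,"y":0,"z":0,"yaw":0},
  {"x":0,"y":0,"z":0,"yaw":0},
], jaw=1)

```text
time_s: 3.48
ee_pos: [0.5149, -0.3091, 0.1072]
orientation: [0.124, 0.692, -0.132, 0.699]
force: [0.8, -0.6, -2.6]
opening: 0.0359
```

```bash
python3 - <<'E'
from h import *
go(.510,-.3115,.096,69);print(state()['force'],state()['opening'])
E
```

```text
t=3.48 tcp=[ 0.5149 -0.3091  0.1072] toolydir=69.2 axis=[ 0.007 -0.012 -1.   ] q6=-0.28 shift cm=[ 1.12 -0.39 -0.39] yaw=0.2
[ 0.78341771 -0.55477145 -2.63499462] 0.03588327568281492
```

>>> carry_out([
  {"x":-1,"y":0,"z":0,"yaw":0},
  {"x":-3,"y":0,"z":0,"yaw":0},
  {"x":-4,"y":0,"z":0,"yaw":0},
  {"x":-4,"y":0,"z":0,"yaw":0},
  {"x":-4,"y":0,"z":0,"yaw":0},
  {"x":-2,"y":0,"z":0,"yaw":0},
  {"x":0,"y":0,"z":0,"yaw":0},
])

```text
time_s: 4.07
ee_pos: [0.509, -0.3035, 0.2926]
orientation: [0.126, 0.697, -0.129, 0.694]
force: [0.9, 0.5, -2.7]
opening: 0.0362
```

```bash
python3 - <<'E'
from h import *
c=get_calibration('wrist');im=grab_frame('wrist')[:,:,::-1];cv2.imwrite('pics/w2.png',im);np.save('w2.npy',c,allow_pickle=True)
go(.463,-.032,.30,69);print(state()['force'],state()['opening'])
E
```

```text
t=4.12 tcp=[ 0.509  -0.3035  0.2911] toolydir=69.2 axis=[-0.005 -0.003 -1.   ] q6=-0.28 shift cm=[ -0.96  23.74 -13.96] yaw=0.2
[ 0.71737578 -0.11121061 -2.73604784] 0.035874650046563615
```

View pics/w2.png

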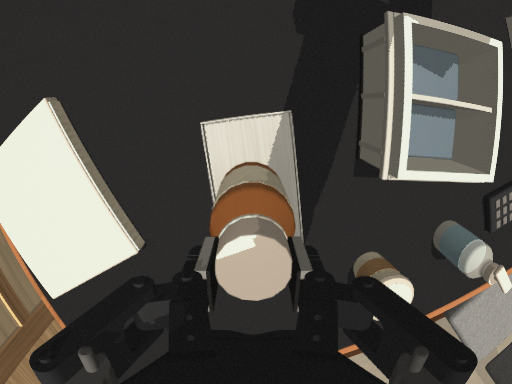

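The bottle is gripped by the cap between the pads at (254,258), hanging upright over the now half-empty tray, with the 2.7 N load felt. Now over the near compartment.

>>> carry_out([
  {"x":-0.3,"y":1.5,"z":-0.9,"yaw":0},
  {"x":-0.3,"y":3.4,"z":-2.0,"yaw":0},
  {"x":0,"y":3.4,"z":-2.0,"yaw":0},
  {"x":0,"y":3.4,"z":-2.0,"yaw":0},
  {"x":0,"y":3.4,"z":-2.0,"yaw":0},
  {"x":0,"y":3.4,"z":-2.0,"yaw":0},
  {"x":0,"y":3.0,"z":-1.8,"yaw":0},
  {"x":0,"y":1.5,"z":-0.8,"yaw":0},
  {"x":0,"y":0,"z":0,"yaw":0},
])

```text
time_s: 4.87
ee_pos: [0.4546, -0.03, 0.2764]
orientation: [0.131, 0.706, -0.13, 0.684]
force: [-0.5, 0.1, -2.5]
opening: 0.0361
```

```bash
python3 - <<'E'
from h import *
go(.463,-.032,.26,69);print(state()['force'],state()['opening'])
E
```

```text
t=4.87 tcp=[ 0.4546 -0.03    0.2764] toolydir=68.8 axis=[-0.029  0.006 -1.   ] q6=0.17 shift cm=[1.62 0.12 0.9 ] yaw=-0.2
[-0.53872745  0.05229943 -2.52715461] 0.03612386106596436
```

>>> carry_out([
  {"x":0,"y":0.1,"z":0.9,"yaw":0},
  {"x":0,"y":0,"z":0,"yaw":0},
  {"x":2,"y":0,"z":0,"yaw":0},
  {"x":2,"y":0,"z":0,"yaw":0},
  {"x":1,"y":0,"z":0,"yaw":0},
  {"x":0,"y":0,"z":0,"yaw":0},
])

```text
time_s: 5.37
ee_pos: [0.462, -0.0358, 0.2182]
orientation: [0.131, 0.708, -0.132, 0.682]
force: [-0.2, 0.2, -2.1]
opening: 0.0361
```

```bash
python3 - <<'E'
from h import *
go(.463,-.032,.18,69);print(state()['force'],state()['opening'])
E
```

```text
t=5.37 tcp=[ 0.462  -0.0358  0.2182] toolydir=68.6 axis=[-0.036  0.005 -0.999] q6=0.16 shift cm=[3.82 0.42 0.09] yaw=-0.4
[-0.17081107  0.16099523 -2.05234511] 0.0361229676328535
```

>>> carry_out([
  {"x":1.5,"y":0.4,"z":0.1,"yaw":0},
  {"x":1.5,"y":0,"z":0,"yaw":0},
  {"x":0.7,"y":0,"z":0,"yaw":0},
  {"x":0.3,"y":0,"z":0,"yaw":0},
])

```text
time_s: 5.7
ee_pos: [0.4648, -0.0369, 0.1764]
orientation: [0.133, 0.707, -0.135, 0.681]
force: [-0.3, -0.7, -2.5]
opening: 0.0359
```

```bash
python3 - <<'E'
from h import *
go(.463,-.032,.165,69);print(state()['force'],state()['opening'])
E
```

```text
t=5.70 tcp=[ 0.4648 -0.0369  0.1764] toolydir=68.2 axis=[-0.036  0.004 -0.999] q6=0.17 shift cm=[ 1.15  0.4  -0.31] yaw=-0.8
[-0.25206574 -0.68440644 -2.50823654] 0.03585180134868083
```

>>> carry_out([
  {"x":0.4,"y":0.3,"z":-0.1,"yaw":-0.5},
  {"x":0.3,"y":0,"z":0,"yaw":0},
  {"x":0.3,"y":0,"z":0,"yaw":0},
])

```text
time_s: 5.95
ee_pos: [0.4657, -0.035, 0.1667]
orientation: [0.13, 0.707, -0.132, 0.682]
force: [-0.2, -0.0, -2.5]
opening: 0.0357
```

>>> carry_out([
  {"x":0.3,"y":0,"z":0,"yaw":0},
  {"x":0.3,"y":0,"z":0,"yaw":0},
])

```text
time_s: 6.12
ee_pos: [0.4663, -0.0351, 0.1611]
orientation: [0.13, 0.707, -0.132, 0.683]
force: [0.9, 0.2, -2.5]
opening: 0.0359
```

>>> carry_out([
  {"x":0.3,"y":0,"z":0,"yaw":0},
  {"x":0.3,"y":0,"z":0,"yaw":0},
])

```text
time_s: 6.28
ee_pos: [0.4679, -0.0356, 0.1577]
orientation: [0.13, 0.705, -0.133, 0.685]
force: [-6.7, 0.2, 34.6]
opening: 0.036
```

Contact at TCP z of about 0.158. I'll ease off the load before releasing.

>>> carry_out([
  {"x":-0.05,"y":0,"z":0,"yaw":0},
])

```text
time_s: 6.37
ee_pos: [0.4687, -0.0358, 0.1594]
orientation: [0.13, 0.704, -0.133, 0.686]
force: [-0.0, 0.1, -3.1]
opening: 0.0359
```

>>> carry_out([
  {"x":0.15,"y":0,"z":0,"yaw":0},
])

```text
time_s: 6.45
ee_pos: [0.4696, -0.036, 0.1588]
orientation: [0.13, 0.703, -0.133, 0.686]
force: [0.2, -0.0, -1.9]
opening: 0.036
```

>>> carry_out([
  {"x":0.15,"y":0,"z":-0.1,"yaw":0},
])

```text
time_s: 6.53
ee_pos: [0.4691, -0.0357, 0.1576]
orientation: [0.13, 0.703, -0.133, 0.687]
force: [-2.0, 0.7, 9.0]
opening: 0.0361
```

>>> carry_out([
  {"x":0,"y":0,"z":0,"yaw":0},
  {"x":0,"y":0,"z":0,"yaw":0},
  {"x":0,"y":0,"z":0,"yaw":0},
  {"x":0,"y":0,"z":0,"yaw":0},
], jaw=0.2)

```text
time_s: 6.87
ee_pos: [0.4691, -0.0356, 0.1574]
orientation: [0.13, 0.703, -0.133, 0.687]
force: [-0.9, -0.4, -0.5]
opening: 0.0679
```

```bash
python3 - <<'E'
from h import *
go(.463,-.032,.165,69);print(state()['force'],state()['opening'])
E
```

```text
t=6.87 tcp=[ 0.4691 -0.0356  0.1574] toolydir=68.6 axis=[-0.022  0.    -1.   ] q6=0.17 shift cm=[-0.75  0.11 -0.71] yaw=-0.4
[-0.86418904 -0.39662351 -0.51107922] 0.06794985877435748
```

>>> carry_out([
  {"x":-1.5,"y":0,"z":0,"yaw":0},
  {"x":-3.5,"y":0,"z":0,"yaw":0},
  {"x":-4,"y":0,"z":0,"yaw":0},
  {"x":-3.5,"y":0,"z":0,"yaw":0},
  {"x":0,"y":-2.8,"z":2.95,"yaw":0},
  {"x":0,"y":-2.8,"z":2.95,"yaw":0},
  {"x":0,"y":-2.8,"z":2.95,"yaw":0},
  {"x":0,"y":-2.8,"z":2.95,"yaw":0},
  {"x":0,"y":-2.8,"z":2.95,"yaw":0},
  {"x":0,"y":-2.8,"z":2.95,"yaw":0},
  {"x":0,"y":-2.8,"z":2.95,"yaw":0},
  {"x":0,"y":-2.0,"z":2.0,"yaw":0},
], jaw=0)

```text
time_s: 7.87
ee_pos: [0.6062, -0.3215, 0.2843]
orientation: [0.126, 0.703, -0.128, 0.688]
force: [0.1, -0.0, -0.4]
opening: 0.0856
```

```bash
python3 - <<'E'
from h import *
c=get_calibration('wrist');im=grab_frame('wrist')[:,:,::-1];cv2.imwrite('pics/w3.png',im);np.save('w3.npy',c,allow_pickle=True)
go(.611,-.3277,.19,69)
E
```

```text
t=7.92 tcp=[ 0.6069 -0.3261  0.281 ] toolydir=69.1 axis=[-0.024 -0.    -1.   ] q6=-0.21 shift cm=[9.09 0.08 0.65] yaw=0.1
```

View pics/w3.png

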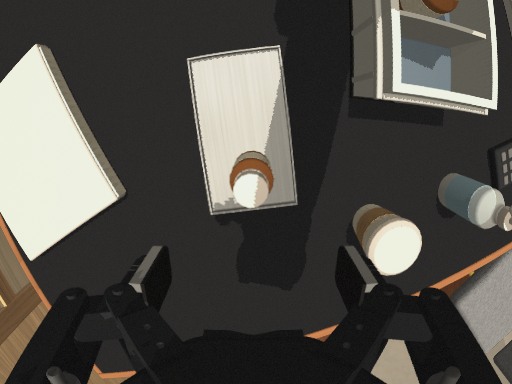

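The wrist view shows cap 2 at (251,189) on the tray, clear between the jaws. The cup is at (388,243), to the right, and bottle 1 stands in the near compartment.

```bash
python3 - <<'E'
from h import *
c=np.load('w3.npy',allow_pickle=True).item()
print(castw(c,[(251,189)],.128),castw(c,[(389,243)],.112))
E
```

```text
[[ 0.6117896  -0.32842781  0.128     ]] [[ 0.74195397 -0.19194872  0.112     ]]
```

>>> carry_out([
  {"x":3,"y":0.1,"z":0.5,"yaw":0},
  {"x":3,"y":0,"z":0,"yaw":0},
  {"x":1.5,"y":0,"z":0,"yaw":0},
  {"x":0.5,"y":0,"z":0,"yaw":0},
])

```text
time_s: 8.25
ee_pos: [0.6126, -0.3332, 0.1954]
orientation: [0.128, 0.702, -0.132, 0.688]
force: [0.1, 0.4, -0.4]
opening: 0.0853
```

```bash
python3 - <<'E'
from h import *
go(.612,-.328,.097,69)
E
```

```text
t=8.25 tcp=[ 0.6126 -0.3332  0.1954] toolydir=68.8 axis=[-0.022 -0.002 -1.   ] q6=-0.21 shift cm=[ 9.84  0.55 -0.05] yaw=-0.2
```

>>> carry_out([
  {"x":3,"y":0.5,"z":0,"yaw":0},
  {"x":3,"y":0,"z":0,"yaw":0},
  {"x":2.5,"y":0,"z":0,"yaw":0},
  {"x":1.2,"y":0,"z":0,"yaw":0},
])

```text
time_s: 8.58
ee_pos: [0.6137, -0.3286, 0.0984]
orientation: [0.128, 0.701, -0.133, 0.689]
force: [-0.2, 0.7, -0.4]
opening: 0.0854
```

```bash
python3 - <<'E'
from h import *
go(.612,-.328,.097,69)
E
```

```text
t=8.58 tcp=[ 0.6137 -0.3286  0.0984] toolydir=68.8 axis=[-0.017 -0.005 -1.   ] q6=-0.21 shift cm=[ 0.15 -0.   -0.18] yaw=-0.2
```

>>> carry_out([
  {"x":0.1,"y":0,"z":-0.2,"yaw":0},
  {"x":0,"y":0,"z":0,"yaw":0},
  {"x":0,"y":0,"z":0,"yaw":0},
  {"x":0,"y":0,"z":0,"yaw":0},
  {"x":0,"y":0,"z":0,"yaw":0},
  {"x":0,"y":0,"z":0,"yaw":0},
], jaw=1)

```text
time_s: 9.08
ee_pos: [0.6116, -0.3266, 0.0994]
orientation: [0.127, 0.701, -0.132, 0.689]
force: [-0.5, 0.3, -1.4]
opening: 0.0365
```

>>> carry_out([
  {"x":-0.5,"y":0,"z":0,"yaw":0},
  {"x":-2,"y":0,"z":0,"yaw":0},
  {"x":-4,"y":0,"z":0,"yaw":0},
  {"x":-4,"y":0,"z":0,"yaw":0},
  {"x":-4,"y":0,"z":0,"yaw":0},
  {"x":-4,"y":0,"z":0,"yaw":0},
  {"x":-2,"y":0,"z":0,"yaw":0},
])

```text
time_s: 9.67
ee_pos: [0.6104, -0.3226, 0.3068]
orientation: [0.13, 0.706, -0.13, 0.684]
force: [2.0, -0.8, -1.3]
opening: 0.0365
```

```bash
python3 - <<'E'
from h import *
go(.543,-.063,.31,69);print(state()['force'])
E
```

```text
t=9.67 tcp=[ 0.6104 -0.3226  0.3068] toolydir=68.8 axis=[-0.031  0.005 -1.   ] q6=-0.20 shift cm=[ 2.000e-02  2.177e+01 -1.567e+01] yaw=-0.2
[ 1.986334   -0.83930751 -1.27831666]
```

>>> carry_out([
  {"x":0,"y":1.2,"z":-0.9,"yaw":0},
  {"x":-0.2,"y":3.0,"z":-2.2,"yaw":0},
  {"x":-0.2,"y":3.3,"z":-2.3,"yaw":0},
  {"x":-0.2,"y":3.3,"z":-2.3,"yaw":0},
  {"x":0,"y":3.3,"z":-2.3,"yaw":0},
  {"x":0,"y":3.3,"z":-2.3,"yaw":0},
  {"x":0,"y":2.6,"z":-2.0,"yaw":0},
  {"x":0,"y":1.3,"z":-1.0,"yaw":0},
  {"x":0,"y":0,"z":0,"yaw":0},
])

```text
time_s: 10.42
ee_pos: [0.5469, -0.064, 0.3263]
orientation: [0.13, 0.696, -0.135, 0.693]
force: [0.1, -0.0, -2.6]
opening: 0.0365
```

```bash
python3 - <<'E'
from h import *
go(.545,-.063,.23,69);print(state()['force'])
E
```

```text
t=10.42 tcp=[ 0.5469 -0.064   0.3263] toolydir=68.5 axis=[-0.005 -0.007 -1.   ] q6=0.15 shift cm=[ 9.63  0.1  -0.19] yaw=-0.5
[ 0.08164965 -0.02516814 -2.62316182]
```

>>> carry_out([
  {"x":3,"y":0.1,"z":-0.2,"yaw":-0.5},
  {"x":3,"y":0,"z":0,"yaw":0},
  {"x":2.5,"y":0,"z":0,"yaw":0},
  {"x":1,"y":0,"z":0,"yaw":0},
])

```text
time_s: 10.75
ee_pos: [0.5488, -0.063, 0.2361]
orientation: [0.124, 0.691, -0.131, 0.7]
force: [-0.7, 0.7, -2.9]
opening: 0.0365
```

```bash
python3 - <<'E'
from h import *
go(.545,-.063,.17,69);print(state()['force'])
E
```

```text
t=10.75 tcp=[ 0.5488 -0.063   0.2361] toolydir=69.2 axis=[ 0.01  -0.011 -1.   ] q6=0.14 shift cm=[ 6.6  -0.09 -0.44] yaw=0.2
[-0.73011801  0.71335057 -2.86654811]
```

>>> carry_out([
  {"x":2,"y":0,"z":-0.4,"yaw":0},
  {"x":2,"y":0,"z":0,"yaw":0},
  {"x":1.2,"y":0,"z":0,"yaw":0},
  {"x":0.5,"y":0,"z":0,"yaw":0},
])

```text
time_s: 11.08
ee_pos: [0.5453, -0.0649, 0.1764]
orientation: [0.125, 0.691, -0.132, 0.699]
force: [0.2, -0.2, -3.1]
opening: 0.0363
```

>>> carry_out([
  {"x":0.2,"y":0,"z":0,"yaw":0},
  {"x":0.2,"y":0,"z":0,"yaw":0},
  {"x":0.2,"y":0,"z":0,"yaw":0},
])

```text
time_s: 11.33
ee_pos: [0.5457, -0.0664, 0.1705]
orientation: [0.125, 0.691, -0.133, 0.699]
force: [0.3, -0.6, -1.8]
opening: 0.0364
```

>>> carry_out([
  {"x":0.2,"y":0,"z":0,"yaw":0},
  {"x":0.2,"y":0,"z":0,"yaw":0},
])

```text
time_s: 11.5
ee_pos: [0.5472, -0.0671, 0.168]
orientation: [0.125, 0.69, -0.133, 0.7]
force: [0.5, 0.6, -2.3]
opening: 0.0363
```

>>> carry_out([
  {"x":0.2,"y":0.1,"z":-0.1,"yaw":0},
  {"x":0.2,"y":0.1,"z":-0.1,"yaw":0},
  {"x":0.2,"y":0.1,"z":0,"yaw":0},
  {"x":0.2,"y":0,"z":0,"yaw":0},
])

```text
time_s: 11.83
ee_pos: [0.548, -0.0636, 0.161]
orientation: [0.125, 0.689, -0.133, 0.702]
force: [-0.4, -0.7, -1.7]
opening: 0.0363
```

>>> carry_out([
  {"x":0.2,"y":0,"z":0,"yaw":0},
  {"x":0.2,"y":0,"z":0,"yaw":0},
  {"x":0.2,"y":0,"z":0,"yaw":0},
])

```text
time_s: 12.08
ee_pos: [0.5481, -0.0634, 0.1545]
orientation: [0.125, 0.689, -0.133, 0.702]
force: [0.2, -0.2, -2.9]
opening: 0.0362
```

>>> carry_out([
  {"x":0.22,"y":0,"z":-0.1,"yaw":0},
  {"x":0.22,"y":0,"z":-0.1,"yaw":0},
  {"x":0.22,"y":0,"z":0,"yaw":0},
  {"x":0.22,"y":0,"z":0,"yaw":0},
])

```text
time_s: 12.42
ee_pos: [0.5481, -0.0635, 0.1467]
orientation: [0.125, 0.687, -0.134, 0.703]
force: [0.2, -1.4, 17.1]
opening: 0.0367
```

>>> carry_out([
  {"x":0.22,"y":0,"z":0,"yaw":0},
  {"x":0.22,"y":0,"z":0,"yaw":0},
  {"x":0.22,"y":0,"z":0,"yaw":0},
])

```text
time_s: 12.67
ee_pos: [0.5509, -0.0648, 0.1464]
orientation: [0.124, 0.684, -0.134, 0.706]
force: [-5.9, 0.9, 12.2]
opening: 0.0362
```

>>> carry_out([
  {"x":0.05,"y":0,"z":-0.2,"yaw":0},
])

```text
time_s: 12.75
ee_pos: [0.5493, -0.0642, 0.1469]
orientation: [0.124, 0.683, -0.134, 0.707]
force: [-0.9, 0.1, -2.7]
opening: 0.0365
```

>>> carry_out([
  {"x":0.12,"y":0,"z":0,"yaw":0},
])

```text
time_s: 12.83
ee_pos: [0.5498, -0.0644, 0.1467]
orientation: [0.124, 0.683, -0.134, 0.708]
force: [-0.5, -0.4, 3.6]
opening: 0.0364
```

>>> carry_out([
  {"x":0,"y":0,"z":0,"yaw":0},
  {"x":0,"y":0,"z":0,"yaw":0},
  {"x":0,"y":0,"z":0,"yaw":0},
  {"x":0,"y":0,"z":0,"yaw":0},
], jaw=0.2)

```text
time_s: 13.17
ee_pos: [0.5511, -0.0647, 0.147]
orientation: [0.124, 0.682, -0.134, 0.709]
force: [0.0, 0.1, 0.7]
opening: 0.0684
```

>>> carry_out([
  {"x":-1,"y":0,"z":0,"yaw":0},
  {"x":-3,"y":0,"z":0,"yaw":0},
  {"x":-4,"y":0,"z":0,"yaw":0},
  {"x":-4,"y":0,"z":0,"yaw":0},
  {"x":-4,"y":0,"z":0,"yaw":0},
  {"x":-2,"y":0,"z":0,"yaw":0},
])

```text
time_s: 13.67
ee_pos: [0.5393, -0.0596, 0.3286]
orientation: [0.124, 0.688, -0.134, 0.703]
force: [1.4, -0.4, 1.0]
opening: 0.0683
```

```bash
python3 - <<'E'
from h import *
go(.517,.20,.34,81)
E
```

```text
t=13.67 tcp=[ 0.5393 -0.0596  0.3286] toolydir=68.9 axis=[ 0.018 -0.017 -1.   ] q6=0.15 shift cm=[ -1.63  23.42 -11.38] yaw=-12.1
```

>>> carry_out([
  {"x":-1,"y":0,"z":0,"yaw":-6},
  {"x":0,"y":0.5,"z":0,"yaw":-6},
  {"x":0,"y":3,"z":-0.9,"yaw":0},
  {"x":0,"y":4,"z":-0.9,"yaw":0},
  {"x":0,"y":4,"z":-0.9,"yaw":0},
  {"x":0,"y":4,"z":-0.9,"yaw":0},
  {"x":0,"y":4,"z":-0.9,"yaw":0},
  {"x":0,"y":4,"z":-0.9,"yaw":0},
  {"x":0,"y":4,"z":-0.9,"yaw":0},
  {"x":0,"y":2,"z":-0.5,"yaw":0},
], jaw=0)

```text
time_s: 14.5
ee_pos: [0.5217, 0.2458, 0.3486]
orientation: [0.05, 0.689, -0.063, 0.721]
force: [-0.1, 0.1, -0.2]
opening: 0.0854
```

```bash
python3 - <<'E'
from h import *
c=get_calibration('wrist');im=grab_frame('wrist')[:,:,::-1];cv2.imwrite('pics/w4.png',im);np.save('w4.npy',c,allow_pickle=True)
go(.517,.316,.2,81)
cv2.imwrite('pics/top2.png',grab_frame('top')[:,:,::-1])
E
```

```text
t=14.55 tcp=[0.5212 0.2483 0.3484] toolydir=80.9 axis=[ 0.043 -0.02  -0.999] q6=0.51 shift cm=[14.67  6.81 -2.16] yaw=-0.1
```

View pics/w4.png

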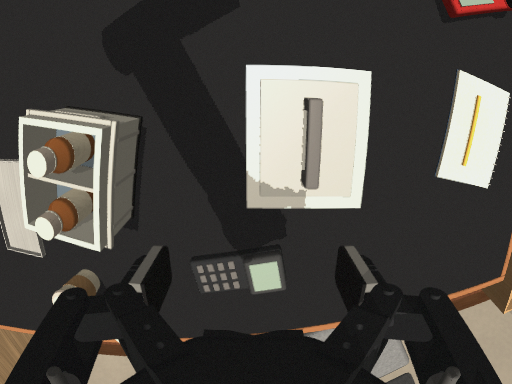

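Both caps show upright in the carrier at (40,162) and (48,224). The lid lies square in view at upper centre, with its bar from (316,99) to (314,188).

```bash
python3 - <<'E'
from h import *
im=cv2.imread('pics/w4.png').astype(int);c=np.load('w4.npy',allow_pickle=True).item();mn=im.min(2)
sub=np.zeros(mn.shape,bool);sub[80:205,270:345]=1
b=blob((mn<165)&sub,(315,143));print(b.min(0),b.max(0))
P=castw(c,b,.128)[:,:2]*1000;print(cv2.minAreaRect(P.astype(np.float32)))
L=castw(c,[(247,65),(371,71),(361,208),(247,208)],.086)[:,:2];print(L.round(4),L.mean(0))
print('caps (z .187,.175)',castw(c,[(40,162)],.187),castw(c,[(40,162)],.175),castw(c,[(48,225)],.175))
E
```

```text
[300  97] [322 189]
((513.9807739257812, 315.04571533203125), (24.705341339111328, 116.3379898071289), 80.70405578613281)
[[0.4029 0.2516]
 [0.4293 0.4197]
 [0.6294 0.3893]
 [0.6019 0.2185]] [0.5158717  0.31976336]
caps (z .187,.175) [[ 0.46189343 -0.02215759  0.187     ]] [[ 0.46273278 -0.03340875  0.175     ]] [[ 0.55160729 -0.05869711  0.175     ]]
```

>>> carry_out([
  {"x":1.5,"y":3.4,"z":-1.0,"yaw":0},
  {"x":2,"y":3.4,"z":-1.0,"yaw":0},
  {"x":3,"y":0,"z":0,"yaw":0},
  {"x":3,"y":0,"z":0,"yaw":0},
  {"x":1,"y":0,"z":0,"yaw":0},
])

```text
time_s: 15.02
ee_pos: [0.5219, 0.315, 0.2453]
orientation: [0.051, 0.684, -0.062, 0.725]
force: [-0.7, -1.0, 0.0]
opening: 0.0855
```

```bash
python3 - <<'E'
from h import *
go(.517,.316,.2,81)
E
```

```text
t=15.02 tcp=[0.5219 0.315  0.2453] toolydir=80.8 axis=[ 0.057 -0.02  -0.998] q6=0.62 shift cm=[ 4.49  0.07 -0.76] yaw=-0.2
```

>>> carry_out([
  {"x":3,"y":0.4,"z":-1.0,"yaw":0},
  {"x":3,"y":0,"z":-0.2,"yaw":0},
  {"x":3,"y":0,"z":-0.2,"yaw":0},
  {"x":2,"y":0,"z":0,"yaw":0},
  {"x":0.5,"y":0,"z":0,"yaw":0},
])

```text
time_s: 15.43
ee_pos: [0.5165, 0.314, 0.1264]
orientation: [0.052, 0.683, -0.064, 0.726]
force: [0.1, -0.1, 0.4]
opening: 0.0853
```

```bash
python3 - <<'E'
from h import *
go(.515,.3195,.102,81)
E
```

```text
t=15.43 tcp=[0.5165 0.314  0.1264] toolydir=80.5 axis=[ 0.059 -0.022 -0.998] q6=0.63 shift cm=[ 2.42  0.54 -0.39] yaw=-0.5
```

>>> carry_out([
  {"x":1.5,"y":0.6,"z":-0.4,"yaw":-0.5},
  {"x":1,"y":0,"z":0,"yaw":0},
  {"x":0.2,"y":0,"z":0,"yaw":0},
])

```text
time_s: 15.68
ee_pos: [0.5162, 0.3173, 0.0992]
orientation: [0.05, 0.683, -0.063, 0.726]
force: [-0.0, 0.1, 0.9]
opening: 0.0858
```

>>> carry_out([
  {"x":0,"y":0,"z":0,"yaw":0},
  {"x":0,"y":0,"z":0,"yaw":0},
  {"x":0,"y":0,"z":0,"yaw":0},
  {"x":0,"y":0,"z":0,"yaw":0},
  {"x":0,"y":0,"z":0,"yaw":0},
  {"x":0,"y":0,"z":0,"yaw":0},
  {"x":0,"y":0,"z":0,"yaw":0},
], jaw=1)

```text
time_s: 16.27
ee_pos: [0.5204, 0.3174, 0.1054]
orientation: [0.052, 0.68, -0.062, 0.728]
force: [-0.2, 0.4, -3.0]
opening: 0.0168
```

```bash
python3 - <<'E'
from h import *
go(.515,.3195,.102,81);print(state()['force'])
E
```

```text
t=16.27 tcp=[0.5204 0.3174 0.1054] toolydir=80.7 axis=[ 0.066 -0.02  -0.998] q6=0.63 shift cm=[ 0.3   0.13 -0.59] yaw=-0.3
[-0.154562    0.43103252 -2.95517019]
```

>>> carry_out([
  {"x":-1.5,"y":0,"z":0,"yaw":0},
  {"x":-3.5,"y":0,"z":0,"yaw":0},
  {"x":-4,"y":0,"z":0,"yaw":0},
  {"x":-4,"y":0,"z":0,"yaw":0},
  {"x":-4,"y":0,"z":0,"yaw":0},
  {"x":-4,"y":0,"z":0,"yaw":0},
  {"x":-3,"y":0,"z":0,"yaw":0},
  {"x":-1,"y":0,"z":0,"yaw":0},
])

```text
time_s: 16.93
ee_pos: [0.496, 0.3191, 0.3535]
orientation: [0.046, 0.689, -0.067, 0.72]
force: [0.8, 0.1, -2.8]
opening: 0.0168
```

```bash
python3 - <<'E'
from h import *
go(.503,-.0475,.35,69);print(state()['force'],state()['opening'])
E
```

```text
t=16.93 tcp=[0.496  0.3191 0.3535] toolydir=80.7 axis=[ 0.041 -0.033 -0.999] q6=0.65 shift cm=[  1.61 -36.05   6.52] yaw=11.7
[ 0.76003586  0.11899553 -2.78170878] 0.016782960576179142
```

>>> carry_out([
  {"x":0,"y":-1.5,"z":0.3,"yaw":0},
  {"x":0,"y":-3,"z":0.6,"yaw":0},
  {"x":0,"y":-4,"z":0.7,"yaw":0},
  {"x":0,"y":-4,"z":0.7,"yaw":0},
  {"x":0,"y":-4,"z":0.7,"yaw":0},
  {"x":0,"y":-4,"z":0.7,"yaw":0},
  {"x":0,"y":-4,"z":0.7,"yaw":0},
  {"x":0,"y":-4,"z":0.7,"yaw":0},
  {"x":0,"y":-3,"z":0.5,"yaw":0},
  {"x":0,"y":-1.5,"z":0.3,"yaw":3},
  {"x":0,"y":0,"z":0,"yaw":5},
  {"x":0,"y":0,"z":0,"yaw":3},
])

```text
time_s: 17.93
ee_pos: [0.4954, -0.0314, 0.3544]
orientation: [0.115, 0.684, -0.137, 0.707]
force: [-0.7, 1.1, -4.1]
opening: 0.0167
```

```bash
python3 - <<'E'
from h import *
go(.503,-.0475,.31,69);print(state()['force'],state()['opening'])
c=get_calibration('wrist');im=grab_frame('wrist')[:,:,::-1];cv2.imwrite('pics/w5.png',im);np.save('w5.npy',c,allow_pickle=True)
s=grab_frame('scene')[:,:,::-1];t=grab_frame('top')[:,:,::-1];cv2.imwrite('pics/top5.png',t);cv2.imwrite('pics/s5.png',np.hstack([s[60:300,150:460],t[120:360,160:400]]))
go(.503,-.0475,.31,69)
E
```

```text
t=17.93 tcp=[ 0.4954 -0.0314  0.3544] toolydir=69.4 axis=[ 0.026 -0.036 -0.999] q6=0.19 shift cm=[ 4.51 -1.13  1.11] yaw=0.4
[-0.67095019  1.11392847 -4.09417313] 0.01666582178904439
t=18.08 tcp=[ 0.4957 -0.0299  0.3547] toolydir=69.9 axis=[ 0.026 -0.035 -0.999] q6=0.18 shift cm=[ 4.54 -1.29  1.12] yaw=0.9
```

View pics/s5.png

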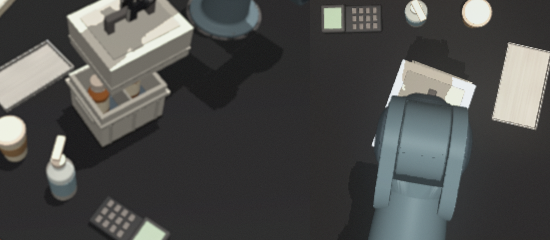

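View pics/w5.png

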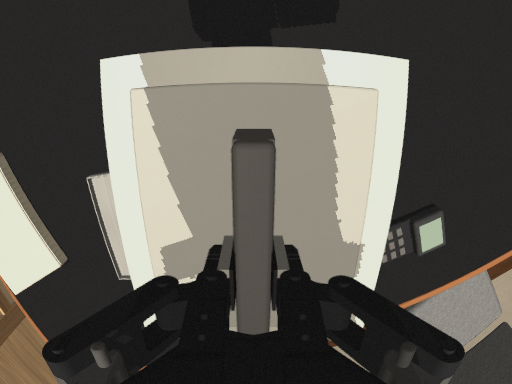

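The lid hangs level over the carrier. Its far edge corners are at (101,60) and (409,61) in the wrist view, the bar runs up the middle and ends at (254,130), and the scene view shows the bottles under it. I'll work out the lid's pose in the grip.

```bash
python3 - <<'E'
from h import *
from scipy.optimize import brentq
im=cv2.imread('pics/w5.png').astype(int);c=np.load('w5.npy',allow_pickle=True).item()
f=lambda z:np.subtract(*castw(c,[(101.5,60),(408.5,60.5)],z)[:,:2])
z=brentq(lambda z:np.linalg.norm(f(z))-.172,.28,.40);A,B=castw(c,[(101.5,60),(408.5,60.5)],z)
d=-f(z) ;a=np.degrees(np.arctan2(d[1],d[0]));n=np.array([d[1],-d[0]])/.172
print('z top',z,'edge dir',a,'lid centre',(A+B)[:2]/2+n*.101)
for zz in(.335,.34,.345):print(zz,np.linalg.norm(f(zz)),castw(c,[(101.5,60),(408.5,60.5)],zz).mean(0)[:2]+n*.101)
H=castw(c,[(233,143),(275,143),(232,200),(275,200)],.34+.042);print(H.round(4))
s=state();print(s['ee_pos'])
E
```

```text
z top 0.3373985775758694 edge dir 69.3236428128749 lid centre [ 0.4906462  -0.03163499]
0.335 0.17463491458032812 [ 0.49026657 -0.03155379]
0.34 0.16914225383248233 [ 0.49105794 -0.03172306]
0.345 0.16364959308463664 [ 0.49184932 -0.03189234]
[[ 0.4345 -0.0174  0.382 ]
 [ 0.44   -0.0024  0.382 ]
 [ 0.4559 -0.0263  0.382 ]
 [ 0.4618 -0.0101  0.382 ]]
[ 0.49570586 -0.02992708  0.35466336]
```

>>> carry_out([
  {"x":0,"y":-1.1,"z":1.7,"yaw":0.6},
  {"x":0,"y":0,"z":0,"yaw":0},
  {"x":2,"y":0,"z":0,"yaw":0},
  {"x":3,"y":0,"z":0,"yaw":0},
  {"x":2,"y":0,"z":0,"yaw":0},
  {"x":0.5,"y":0,"z":0,"yaw":0},
])

```text
time_s: 18.58
ee_pos: [0.5102, -0.0471, 0.2783]
orientation: [0.112, 0.684, -0.133, 0.708]
force: [-0.0, -0.5, -3.3]
opening: 0.0165
```

```bash
python3 - <<'E'
from h import *
go(.508,-.046,.25,69);print(state()['force'],state()['opening'])
E
```

```text
t=18.58 tcp=[ 0.5102 -0.0471  0.2783] toolydir=70.0 axis=[ 0.029 -0.035 -0.999] q6=0.15 shift cm=[ 2.81  0.1  -0.35] yaw=1.0
[-0.00442806 -0.47204734 -3.30154728] 0.016512298694871756
```

>>> carry_out([
  {"x":0.9,"y":0.1,"z":-0.3,"yaw":0.7},
  {"x":0.8,"y":0,"z":0,"yaw":0},
  {"x":0.5,"y":0,"z":0,"yaw":0},
])

```text
time_s: 18.83
ee_pos: [0.5068, -0.0444, 0.2544]
orientation: [0.115, 0.685, -0.135, 0.707]
force: [-0.5, -0.1, -2.8]
opening: 0.017
```

```bash
python3 - <<'E'
from h import *
go(.508,-.046,.225,69);print(state()['force'],state()['torque'])
c=get_calibration('wrist');im=grab_frame('wrist')[:,:,::-1];cv2.imwrite('pics/w6.png',im)
s=grab_frame('scene')[:,:,::-1];cv2.imwrite('pics/s6.png',cv2.resize(s[60:230,180:370],None,fx=4,fy=3.5))
E
```

```text
t=18.83 tcp=[ 0.5068 -0.0444  0.2544] toolydir=69.6 axis=[ 0.026 -0.034 -0.999] q6=0.16 shift cm=[ 2.95 -0.04  0.06] yaw=0.6
[-0.51814192 -0.10406807 -2.80599814] [0.07119399 0.00102868 0.0104679 ]
```

View pics/s6.png

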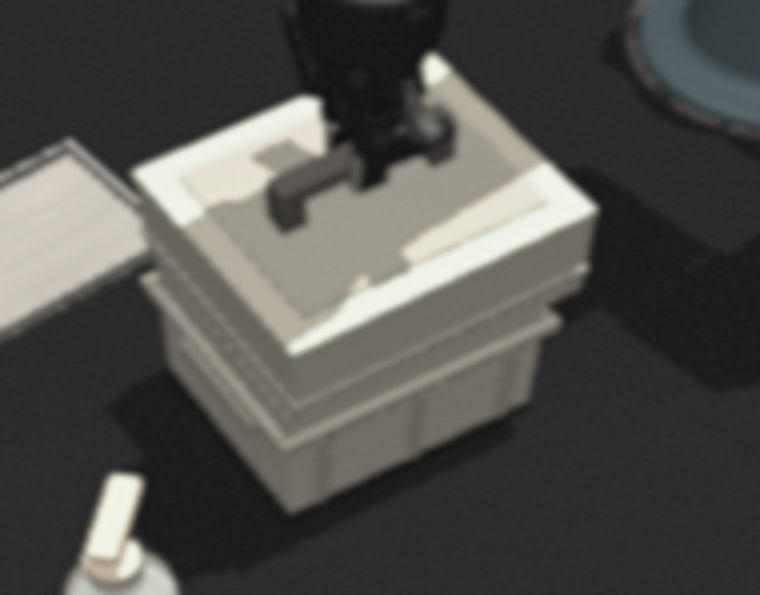

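The scene crop shows the lid just above the rim: top-face corners at (135,172), (295,352) and (598,210), flange corners at (143,278), (290,440) and (560,320). It looks displaced to the right, so I'll check by casting rays.

```bash
python3 - <<'E'
from h import *
c=get_calibration('scene')
q=lambda P:[(180+x/4-.4,60+y/3.5-.4) for x,y in P]
for z in(.232,.237,.242):
    P=cast(c,q([(135,172),(295,352),(598,210)]),z)[:,:2];print('lid',z,P.round(4).tolist(),(P[0]+P[2])/2,[np.linalg.norm(P[1]-P[0]).round(4),np.linalg.norm(P[2]-P[1]).round(4)],np.degrees(np.arctan2(*(P[2]-P[1])[::-1])))
for z in(.110,.122):
    P=cast(c,q([(143,278),(290,440),(560,320)]),z)[:,:2];print('fl',z,P.round(4).tolist(),(P[0]+P[2])/2,[np.linalg.norm(P[1]-P[0]).round(4),np.linalg.norm(P[2]-P[1]).round(4)],np.degrees(np.arctan2(*(P[2]-P[1])[::-1])))
# carrier in the first scene picture, rim level: bright rim blob
im=cv2.imread('pics/scene0.png').astype(int).min(2)
for t in(160,185):
    b=blob(im>t,(268,135));P=cast(c,b,.14)[:,:2];print(t,cv2.minAreaRect((P*1000).astype(np.float32)))
E
```

```text
lid 0.232 [[0.5639, -0.1583], [0.6237, 0.0026], [0.4316, 0.0719]] [ 0.497765   -0.04322677] [np.float64(0.1717), np.float64(0.2042)] 160.1613282549693
lid 0.237 [[0.5671, -0.1552], [0.6264, 0.0048], [0.4356, 0.0736]] [ 0.50132528 -0.0407721 ] [np.float64(0.1706), np.float64(0.2029)] 160.16132825496933
lid 0.242 [[0.5702, -0.152], [0.6292, 0.0069], [0.4395, 0.0753]] [ 0.50488556 -0.03831742] [np.float64(0.1695), np.float64(0.2016)] 160.1613282549693
fl 0.11 [[0.5619, -0.1669], [0.6159, -0.0086], [0.4349, 0.0649]] [ 0.49838442 -0.05098019] [np.float64(0.1673), np.float64(0.1954)] 157.89673960816634
fl 0.122 [[0.5684, -0.1602], [0.6218, -0.0039], [0.4431, 0.0686]] [ 0.50578365 -0.04577161] [np.float64(0.1651), np.float64(0.1928)] 157.89673960816634
160 ((502.76483154296875, -48.307098388671875), (158.2696075439453, 187.0253143310547), 68.87935638427734)
185 ((502.6458740234375, -48.214576721191406), (155.69480895996094, 185.93490600585938), 68.87506866455078)
```

>>> carry_out([
  {"x":0,"y":-0.5,"z":0.4,"yaw":1.2},
  {"x":0.1,"y":0,"z":0,"yaw":0},
])

```text
time_s: 19.1
ee_pos: [0.5098, -0.0511, 0.2552]
orientation: [0.122, 0.682, -0.143, 0.706]
force: [-0.1, -0.2, -4.0]
opening: 0.0168
```

```bash
python3 - <<'E'
from h import *
go(.509,-.0505,.225,68.4);print(state()['force'])
E
```

```text
t=19.10 tcp=[ 0.5098 -0.0511  0.2552] toolydir=68.4 axis=[ 0.028 -0.035 -0.999] q6=0.17 shift cm=[ 3.01  0.09 -0.21] yaw=-0.0
[-0.07782004 -0.16922065 -3.95310443]
```

Now lower in small steps, feeling for the rim.

>>> carry_out([
  {"x":0.4,"y":0,"z":0,"yaw":0},
  {"x":0.3,"y":0,"z":0,"yaw":0},
  {"x":0.3,"y":0,"z":0,"yaw":0},
])

```text
time_s: 19.35
ee_pos: [0.5122, -0.0525, 0.2469]
orientation: [0.123, 0.681, -0.143, 0.708]
force: [-0.3, -0.0, -3.9]
opening: 0.0168
```

>>> carry_out([
  {"x":0.25,"y":0,"z":0,"yaw":0},
  {"x":0.25,"y":0,"z":0,"yaw":0},
])

```text
time_s: 19.52
ee_pos: [0.5125, -0.0528, 0.2415]
orientation: [0.123, 0.68, -0.143, 0.708]
force: [-0.3, 0.4, -4.1]
opening: 0.0171
```

>>> carry_out([
  {"x":0,"y":0.1,"z":-0.3,"yaw":0},
  {"x":0.2,"y":0,"z":-0.1,"yaw":0},
])

```text
time_s: 19.68
ee_pos: [0.5089, -0.0503, 0.2386]
orientation: [0.123, 0.681, -0.143, 0.708]
force: [-0.7, -0.8, -3.1]
opening: 0.0171
```

>>> carry_out([
  {"x":0.2,"y":0,"z":-0.05,"yaw":0},
  {"x":0.2,"y":0,"z":-0.05,"yaw":0},
])

```text
time_s: 19.85
ee_pos: [0.5077, -0.0497, 0.2342]
orientation: [0.123, 0.681, -0.143, 0.708]
force: [-0.7, 1.0, -2.9]
opening: 0.0165
```

>>> carry_out([
  {"x":0.2,"y":0,"z":0,"yaw":0},
  {"x":0.2,"y":0,"z":0,"yaw":0},
])

```text
time_s: 20.02
ee_pos: [0.5075, -0.0497, 0.2298]
orientation: [0.122, 0.681, -0.143, 0.708]
force: [-0.7, -0.1, -1.4]
opening: 0.0169
```

>>> carry_out([
  {"x":0.2,"y":0,"z":0,"yaw":0},
  {"x":0.2,"y":0,"z":0,"yaw":0},
])

```text
time_s: 20.18
ee_pos: [0.5075, -0.0502, 0.2274]
orientation: [0.122, 0.68, -0.143, 0.708]
force: [-7.3, 0.5, 9.3]
opening: 0.0167
```

>>> carry_out([
  {"x":0.15,"y":0,"z":0,"yaw":0},
  {"x":0.15,"y":0,"z":0,"yaw":0},
])

```text
time_s: 20.35
ee_pos: [0.5077, -0.0503, 0.2273]
orientation: [0.122, 0.679, -0.143, 0.709]
force: [-4.2, -0.1, 6.0]
opening: 0.0173
```

```bash
python3 - <<'E'
from h import *
go(.509,-.0505,.225,68.4);s=state();print(s['force'],s['torque'])
E
```

```text
t=20.35 tcp=[ 0.5077 -0.0503  0.2273] toolydir=68.3 axis=[ 0.036 -0.037 -0.999] q6=0.17 shift cm=[0.23 0.04 0.12] yaw=-0.1
[-4.2093296  -0.13494173  6.02866348] [0.30475478 0.47531474 0.12094552]
```

>>> carry_out([
  {"x":0,"y":0,"z":0,"yaw":0},
  {"x":0,"y":0,"z":0,"yaw":0},
  {"x":0,"y":0,"z":0,"yaw":0},
  {"x":0,"y":0,"z":0,"yaw":0},
], jaw=0.3)

```text
time_s: 20.68
ee_pos: [0.5099, -0.0508, 0.2294]
orientation: [0.122, 0.677, -0.143, 0.712]
force: [0.3, 0.1, 0.6]
opening: 0.0595
```

>>> carry_out([
  {"x":-1,"y":0,"z":0,"yaw":0},
  {"x":-3,"y":0,"z":0,"yaw":0},
  {"x":-4,"y":0,"z":0,"yaw":0},
  {"x":-4,"y":0,"z":0,"yaw":0},
  {"x":-1,"y":0,"z":0,"yaw":0},
  {"x":0,"y":4,"z":0,"yaw":0},
  {"x":0,"y":4,"z":0,"yaw":0},
  {"x":0,"y":4,"z":0,"yaw":0},
  {"x":0,"y":4,"z":0,"yaw":0},
  {"x":0,"y":4,"z":0,"yaw":0},
  {"x":0,"y":4,"z":0,"yaw":0},
])

```text
time_s: 21.6
ee_pos: [0.5961, 0.1773, 0.3698]
orientation: [0.128, 0.672, -0.149, 0.714]
force: [1.1, -1.3, 0.9]
opening: 0.0599
```

```bash
python3 - <<'E'
from h import *
go(.5,.0,.3);print(state()['force'])
s=grab_frame('scene')[:,:,::-1];t=grab_frame('top')[:,:,::-1];cv2.imwrite('pics/scene7.png',s);cv2.imwrite('pics/top7.png',t)
cv2.imwrite('pics/s7.png',np.hstack([cv2.resize(s[70:230,190:350],None,fx=3,fy=3),cv2.resize(t[100:260,220:320],None,fx=3,fy=3)]))
c=get_calibration('top');b=blob(t.min(2)>170,(280,240) if t.min(2)[240,280]>170 else None)
for z in(.208,):print(cv2.minAreaRect((cast(c,b,z)[:,:2]*1000).astype(np.float32)))
E
```

```text
t=21.60 tcp=[0.5961 0.1773 0.3698] toolydir=67.3 axis=[ 0.052 -0.041 -0.998] q6=0.61 shift cm=[  7.19 -19.93  -2.5 ]
[ 1.08843938 -1.31664269  0.92274138]
((455.1114501953125, -555.653076171875), (257.29925537109375, 160.74110412597656), 8.47265911102295)
```

View pics/s7.png

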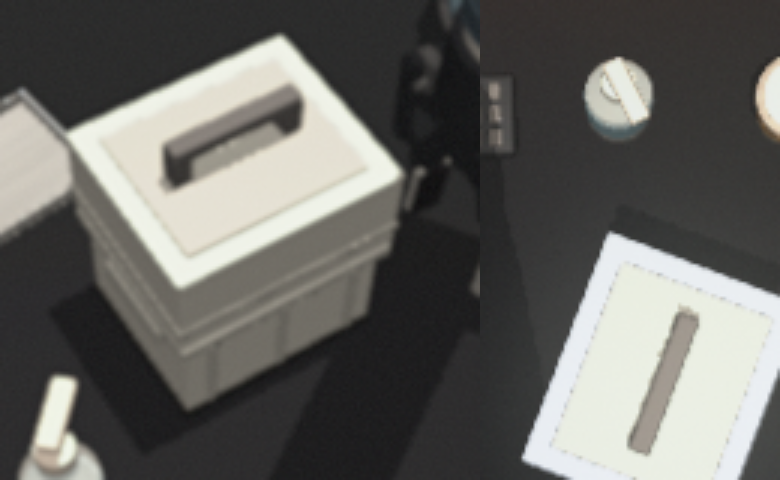

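The lid sits square on the carrier. In the scene crop its top-face corners are (70,130), (180,290), (403,178) and (283,35), with an even gap to the flange along both visible sides. Next I'll check the height corner by corner against the 0.208 m expected.

```bash
python3 - <<'E'
from h import *
s=cv2.imread('pics/scene7.png').astype(int).min(2);t=cv2.imread('pics/top7.png').astype(int).min(2)
cs,ct=get_calibration('scene'),get_calibration('top')
def corners(im,seed,c,thr):
    b=blob(im>thr,seed);P=cast(c,b,.208)[:,:2].astype(np.float32);r=cv2.minAreaRect(P*1000);print(np.round(r[0],1),np.round(r[1],1),round(r[2],2))
    q=cv2.approxPolyDP(cv2.convexHull(b.reshape(-1,1,2)),6,True)[:,0];print(len(q));return q
A=corners(s,(225,135),cs,180);B=corners(t,(260,240),ct,180)
Pc=cast(cs,A,.208);Pt=cast(ct,B,.208)
Ps=cs['fx'],
for q in B:
    X=cast(ct,[q],.208)[0];k=A[np.argmin(np.linalg.norm(Pc[:,:2]-X[:2],axis=1))]
    M=lambda c:np.diag([c['fx'],c['fy'],1])@np.c_[c['R'],c['t']]+np.outer([c['cx'],c['cy'],0],np.r_[c['R'][2],c['t'][2]])
    h=cv2.triangulatePoints(M(ct),M(cs),q.astype(float),k.astype(float))[:,0];print(q,k,(h[:3]/h[3]).round(4))
E
```

```text
[502.5 -49.1] [171.6 202.1] 68.42
4
[502.2 -48.1] [171.  201.4] 68.45
4
[263 178] [249 165] [ 0.625  -0.0074  0.2065]
[326 201] [212 115] [ 0.5658 -0.1626  0.2088]
[298 277] [284  83] [ 0.3788 -0.0896  0.2061]
[234 252] [322 128] [0.4425 0.0654 0.208 ]
```

```bash
python3 - <<'E'
from h import *
print(hand_in())
E
```

```text
the job is handed in; nothing more can be done
None
```

Both bottles are in the carrier, one standing in each compartment, the lid is fully down on the rim, and I handed the job in at about 21.6 s.

- **Bottles:** Each was lowered until I felt contact and then released, at about 9 N and 4 N. The first contact with bottle 1 peaked at about 35 N, so I eased off and set it down again more gently before letting go. A wrist picture taken afterwards showed both bottles upright.
- **Lid:** After release, the four top corners triangulate to 0.206–0.209 m, against 0.208 m for fully on. Its centre is within 1 mm of the carrier's and its angle within about 0.5°, with an even gap to the flange on the visible sides.
- **Disagreements:** Before seating, the wrist and scene cameras differed by about 5 mm on the lid's position. I trusted the scene camera, and the lid went on without catching on the rim.
- **Tool tilt:** The tool drifted up to about 4° off vertical during the work. The bottles changed by about 2° between grip and release.
- **Other things on the desk:** None were touched in any move. I did not measure their positions again at the end.

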